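# Set the guide roller of a coupling lane and switch the lane on

### The arm

A 7-joint arm with a two-finger parallel gripper is mounted at the origin on the work surface. World frame = base frame: x ahead of the robot, y to its left, z up, the work surface at z = 0. Lengths are in mm, angles in rad, forces in N, time in s.
With the tool pointing down it reaches from about 400 to 900 mm from the base axis. Payload 5.5 kg.
Tool frame: the origin (TCP) lies midway between the tips of the shut fingers; the grasp point (between the pads) lies 19 mm behind it (arm.grasp_offset is the distance from the TCP to the grasp point, in mm); z points along the fingers, y is the line along which they close (so a half turn about z gives the same grasp; the last joint's range is limited). The gripper opens to 92 mm and grips with 3 to 60 N. Pads are 19 mm wide; open, the fingers measure 130 mm over their backs; the gripper's body (75 mm by 190 mm) begins 47 mm behind the grasp point.
Start: joints at [-1, 0.501, -0.427, 1.55, 0.221, 1.138, -0.21], TCP at [196.888, 619.463, 226.729] pointing down, gripper open.
Joint ranges: [-2.88, 2.88], [-0.31, 2.03], [-1.54, 1.56], [0.2, 2.42], [-1.41, 4.55], [0.19, 2.02], [-2.57, 2.57]. Speed limits (rad/s): [2.57, 2.57, 3.14, 3.14, 3.14, 3.14, 3.14].

### API

Orientations are given as a unit quaternion [w, x, y, z].
In Python, from rig import arm gives the robot as it stands.
- The arm moves only by the tool send_rows, never from a script. Its argument "moves" is one flat list of numbers, 7 for each row, row after row: the shift along the tool's x, y, z in mm, then the turn, a rotation vector about the tool's x, y, z in rad, then the closure in counts, from 0 (fully open) to 255 (shut). In form: [tx, ty, tz, wx, wy, wz, fingers, tx, ty, tz, wx, wy, wz, fingers, ...]. A call has 1 to 12 rows; each row is the pose to reach, as a shift and turn from the pose commanded when the call began, along the tool's axes at that moment; what a row does not reach only later rows make up. A row lasts 1/8 s, in which the tool goes at most 62.5 mm and 10.7 degrees, less where a joint would pass 70% of its speed; a pose out of reach is approached as far as the arm can. A call with a gripper value outside its range is refused whole. The fingers move at their own pace and stop on an object; "force" is the grip in N (left out, the last holds). Time passes only in rows, so rows that repeat a pose let the fingers close. It gives the time, the measured TCP pose, the force, the opening and the grip force at its end, in the units of the state.
- arm.sense(): the state, without advancing time (a new reading comes with each control period).
- arm.get_image(name): name is "scene" or "top"; returns a dict with "image" (384x512x3 uint8, red, green, blue), "z_map" (384x512 float32, mm along the optical axis (not along the pixel's ray), 0 where there is no reading), "vfov" (degrees; the focal length in pixels is half the picture's height over the tangent of half this angle, whatever the lens; pixels are square), "cx", "cy" (the principal point, pixels), "D" ([k1, k2, p1, p2, k3] as OpenCV has them; the pictures are not rectified), "eye" and "rotation" of the camera in the world. Camera axes: x right, y up, looking along -z (the intrinsics and any distortion apply to the point x, -y, -z); pixel columns grow to the right and rows downward; lengths in mm; the calibration is good to about 2 mm. A picture is of the moment at which its call begins.
- arm.finish_job(): hands the job in; it is judged then, once.
The state is a dict: "time_s": time; "joint_pos": joint angles; "joint_vel": joint speeds; "tau": joint torques, N m; "position": TCP position; "tcp_rot": TCP orientation; "ft_force": force on the tool from outside, world axes, zero at the start; "ft_torque": the same for the moment, N m; "gripper_width": opening from 0.0 (shut) to 1.0 (fully open); "grasp_force": force on a finger pad.
Only numpy, scipy, OpenCV 4.12 (cv2) and the standard library are available. Lean on these libraries where they do the work, as an engineer would, in place of code of your own. Each camera call takes 0.05 s, during which the arm holds its last target. There are 200 camera calls.

### The job

The guide roller of the coupling lane stands too wide: turn its eccentric bolt clockwise until the gauge block, lying flat along the fence, can be slid nose first between fence and roller without being forced and with no more than 3 mm of play, and slide the gauge's nose well past the roller to check it. Then lay the gauge back flat in its tray, and with the hooked rod reach over the guard and flip the lane's toggle switch fully to its other side; nothing but the rod may touch the toggle. Finally put the rod back in its cradle, and leave the loose fittings standing on the bench where they are.

Things in the scene. Friction and masses are not known exactly. Their poses are not given: they have to be found in the camera images.
- lane: Flat steel base plate of the lane, 140 (x) x 260 (y) x 12 mm high, fixed to the bench. Origin: centre of its underside. Its y is the running direction of the lane. The eccentric bolt of the guide roller stands upright at x = +35.1 mm, y = +50 mm in this frame.
- fence: Straight aluminium fence bar on the plate, 20 (x) x 260 (y) x 22 mm high, fixed; its top is 34 mm above the bench. Its place across the plate differs from time to time by a few mm. Origin: centre of its underside, 12 mm above the bench; parallel to the lane's axes.
- fence_face (a point): Middle of the fence's guiding face, at its lower edge (12 mm above the bench). x points from the face straight across to the roller, y along the fence.
- roller (a joint): Angle of the eccentric guide roller about its upright bolt, rad, 0 to 3.1, growing clockwise seen from above. The roller is a steel drum of radius 25 mm whose centre lies 8 mm off the bolt's axis: at 0 displaced to the lane's +x (widest gap), at 3.1 to -x (narrowest). Starts at 0.35 to 0.75, too wide. Stays where left (about 0.2 N m to turn).
- roller_center (a point): Centre of the roller drum, at its lower end, 12 mm above the bench; moves with the roller. The drum's top is 43 mm above the bench. The gap between fence and roller is the x of this point in the frame of fence_face, less 25 mm.
- bolt_head (a point): On the bolt's axis, at the height to grip its bar-shaped head (70 mm above the bench). The head is dark steel, 40 mm long, 14 mm wide, from 50 to 82 mm above the bench; its length is this point's x, which points from the bolt's axis to the roller's centre and turns with the roller.
- gauge: Gauge block: a flat aluminium bar 30 mm wide and 16 mm thick with a rounded (half-round) nose, and a black upright grip. Origin: underside, below the centre of the grip. x runs along the bar to the nose; the bar reaches from x = -50 to +110 mm. The grip is 16 (x) x 24 (y) mm and rises from 16 to 62 mm above the underside. About 0.2 kg.
- gauge_nose (a point): Tip of the gauge's nose, 8 mm above its underside.
- tray: Low blue plastic tray for the gauge, 66 (x) x 200 (y) x 14 mm high, walls 4 mm and floor 4 mm thick, fixed. Origin: centre of its underside. The gauge lies in it along y, nose to +y.
- station: Fixed grey sheet-metal base, 150 x 150 x 6 mm, with an upright steel guard plate, 150 mm wide and 4 mm thick, at x = -60 mm, its upper edge 130 mm above the bench; behind it at x = +20 mm the switch box (60 x 50 mm, top 52 mm high). Origin: centre of its underside; x points away from the robot, from the guard to the switch.
- switch (a joint): Angle of the toggle, rad: 0 leaning 0.5 rad to the station's +y (off, as at the start), 1.0 leaning 0.5 rad to its -y (on). Stays where left; takes about 1 N at the tip.
- switch_tip (a point): Centre of the black ball, 20 mm in diameter, at the end of the toggle, 55 mm from its pivot. The pivot lies at x = +20, y = 0, 55 mm above the bench in the station's frame and runs along its x, so that the ball is 103 mm above the bench at either end and swings from y = +26 to y = -26 mm.
- cradle: Fixed stand for the rod: base plate 190 x 50 x 6 mm with two upright forks at x = -75 and +75 mm, 8 mm thick and 34 mm wide, whose open notches are 18 mm wide, with floor at 80 mm and tops at 94 mm above the bench. Origin: centre of its underside.
- rod: Hooked rod, 0.25 kg: 10 x 10 mm steel bar along x from -95 to +150 mm, bent square down at the +x end into a 10 x 10 mm leg (centre x = +145 mm, end 70 mm below the bar's centre line). Black grip, 70 (x) x 16 (y) x 20 (z) mm, centred on the origin, which is on the bar's centre line. Starts in the cradle's notches, along the cradle's x, leg to +x, origin 85 mm above the bench.
- rod_end (a point): Lower end of the rod's leg.
- coupling: Bystander: aluminium coupling, 56 mm in diameter, 55 mm high, standing loose. Origin: centre of its underside.
- hose_tail: Bystander: steel hose tail, 48 mm in diameter, 70 mm high, standing loose. Origin: centre of its underside.
- adapter: Bystander: flanged aluminium adapter, 72 mm in diameter, 45 mm high, standing loose. Origin: centre of its underside.
Mind the look-alikes: they are no part of the job. Several things have the shape of the rod; the one meant has the colours described above.

How it is judged:
By the outcome, as a careful person would: the job done as asked, in the order asked, and still so for the second after the job is handed in, with the robot touching nothing.
It also fails if it takes over 72 s, if anything falls off the work surface, if the arm or the gripper's body presses on something with over 40 N, if the wrist force passes 120 N, or if a joint passes its speed limit or range.

## Working session

There is one attempt and no reset: what is moved stays moved. The work goes in short steps, Python scripts to look and compute and a tool call to move; the robot and the scene stay as the last step left them, time stands still between calls to the robot, and variables do not carry over. Pictures are saved under pics/ and viewed, at most 10 in all, crops included, and the job is handed in when it is done.

Besides the shell and the picture viewer there is one more tool, called as name(argument=value, ...) on one line, values as JSON. send_rows: Moves the arm, as the interface text tells. Its arguments: {"type":"object","properties":{"moves":{"type":"array"},"force":{"type":"number"}},"required":["moves"]}

```bash
ls; mkdir -p pics
cat > h.py <<'E'
import numpy as np, cv2, pickle
from rig import arm
def grab(n):
    d=arm.get_image(n); pickle.dump(d,open(n+'.pkl','wb')); return d
def load(n): return pickle.load(open(n+'.pkl','rb'))
def K(d):
    f=d['image'].shape[0]/2/np.tan(np.radians(d['vfov'])/2)
    return np.array([[f,0,d['cx']],[0,f,d['cy']],[0,0,1.]])
def rays(d,uv):
    uv=np.asarray(uv,float).reshape(-1,1,2)
    p=cv2.undistortPoints(uv,K(d),np.array(d['D'],float)).reshape(-1,2)
    return np.c_[p[:,0],-p[:,1],-np.ones(len(p))]@np.array(d['rotation']).T
def onplane(d,uv,z):
    r=rays(d,uv); e=np.array(d['eye']); return e+r*((z-e[2])/r[:,2])[:,None]
def cloud(d):
    h,w=d['z_map'].shape; v,u=np.mgrid[:h,:w]
    r=rays(d,np.c_[u.ravel(),v.ravel()]); P=np.array(d['eye'])+r*d['z_map'].reshape(-1,1)
    P[d['z_map'].ravel()==0]=np.nan
    return P.reshape(h,w,3)
E
python3 - <<'E'
from h import *
for n in('scene','top'):
    d=grab(n); print(n,d['eye'],d['vfov'],d['D'],np.round(d['rotation'],3).tolist())
    cv2.imwrite(f'pics/{n}0.png',cv2.resize(d['image'][...,::-1],(800,600)))
s=arm.sense();print(s['position'],s['tcp_rot'],s['gripper_width'],arm.grasp_offset)
E
```

```text
pics
scene [875.07663495 608.03329965 976.57579972] 50.444140181871894 [-0.04167563  0.          0.          0.          0.        ] [0.285, 0.1, 0.305, 0.903]
top [ 349.35022634   39.39807119 1178.83256737] 57.25635916576969 [-0.02048973  0.          0.          0.          0.        ] [0.708, 0.049, -0.04, -0.703]
[196.76290622 618.84839769 225.77094092] [-1.68005220e-04  1.53249638e-01  9.88187113e-01 -8.65615163e-04] 0.9996700209748611 18.8
```

```bash
python3 - <<'E'
s=open('h.py').read()
s=s.replace("import numpy","from scipy.spatial.transform import Rotation as R\nimport numpy",1).replace("np.array(d['rotation']).T","R.from_quat(d['rotation'],scalar_first=True).as_matrix().T")
open('h.py','w').write(s)
E
python3 - <<'E'
from h import *
for n in('scene','top'):
    d=load(n);P=cloud(d); z=P[...,2]
    print(n,np.nanpercentile(z,[1,10,50,90,99]), P[192,256],P[100,100],P[300,400])
E
```

```text
scene [-7.58762231e+02 -7.48774609e+02 -6.81137393e-01  5.09420336e+01
  3.76351641e+02] [464.15513568  20.49269347   1.54320568] [ 690.00066402 -635.32428238    3.35920009] [359.59145258 500.55102813  -1.14543696]
top [-755.48656191 -746.02546983    2.17830829   70.97453706  774.57382073] [488.70256812  61.46463371   2.01319595] [8.12092288e+02 6.15116825e+02 4.55630901e-01] [ 138.2798973  -410.35250623   -1.80879153]
```

View pics/top0.png

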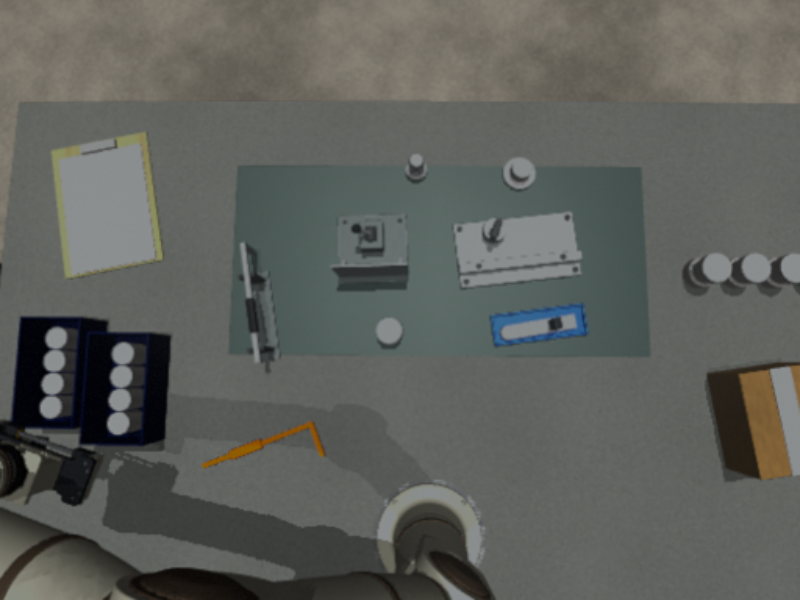

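View pics/scene0.png

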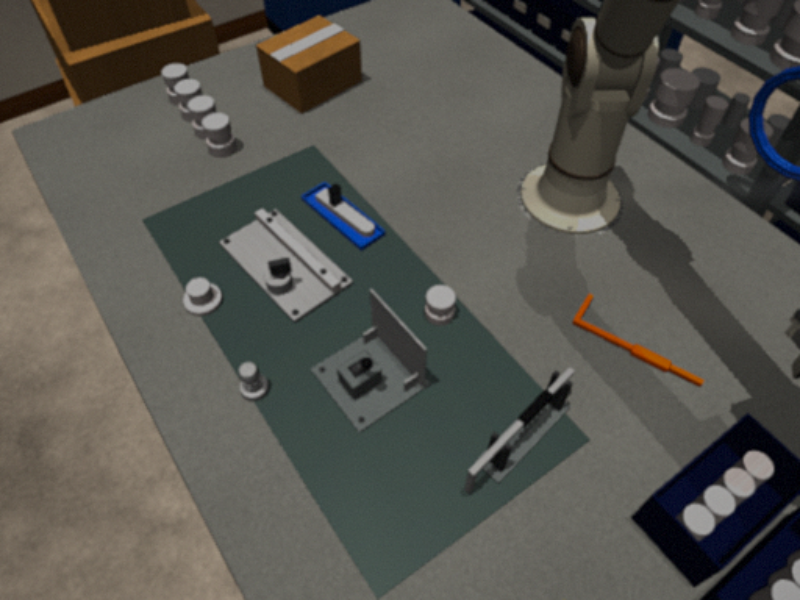

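```bash
cat > m1.py <<'E'
from h import *
def rect(Q):
    (c,s,a)=cv2.minAreaRect(Q[:,:2].astype(np.float32)); return np.round(c,1),np.round(s,1),round(a,1)
for n in('top','scene'):
    d=load(n);P=cloud(d).reshape(-1,3);I=d['image'].reshape(-1,3).astype(int)
    def sel(x0,x1,y0,y1,z0,z1,m=None):
        k=(P[:,0]>x0)&(P[:,0]<x1)&(P[:,1]>y0)&(P[:,1]<y1)&(P[:,2]>z0)&(P[:,2]<z1)
        if m is not None:k&=m
        return P[k]
    # top px(800)->world rough
    T=load('top');f=lambda u,v,z=0:np.round(onplane(T,[[u/1.5625,v/1.5625]],z)[0],0)
    if n=='top':
        for nm,u,v in(('lane',517,250),('bolt',493,230),('gauge',538,325),('station',372,245),('rod',252,305),('orange',262,445)): print(nm,f(u,v))
    blue=(I[:,2]>I[:,0]+60)
    c=f(538,325);Q=sel(c[0]-90,c[0]+90,c[1]-150,c[1]+150,-5,40,blue);print(n,'tray',len(Q),rect(Q),np.median(Q[:,2]))
    c=f(517,250);
    for nm,z0,z1 in(('plate',7,17),('fence',29,38),('drum',40,47),('head',72,95)):
        Q=sel(c[0]-110,c[0]+110,c[1]-170,c[1]+170,z0,z1); print(n,nm,len(Q),rect(Q),np.round(np.median(Q,0),1))
    c=f(372,245)
    for nm,z0,z1 in(('sbase',3,10),('guard',105,140),('box',46,58)):
        Q=sel(c[0]-110,c[0]+110,c[1]-110,c[1]+110,z0,z1); print(n,nm,len(Q),rect(Q) ,np.round(np.median(Q,0),1))
    Q=sel(c[0]-20,c[0]+110,c[1]-110,c[1]+110,88,125); print(n,'ball',len(Q),np.round(np.median(Q,0),1))
    c=f(252,305)
    for nm,z0,z1 in(('rodtop',78,105),('mid',40,74),('cbase',3,12)):
        Q=sel(c[0]-170,c[0]+170,c[1]-80,c[1]+80,z0,z1); print(n,nm,len(Q),rect(Q),np.round(np.percentile(Q,[5,50,95],axis=0),0).tolist())
E
python3 m1.py
```

```text
lane [ 601. -193.    0.]
bolt [ 645. -141.    0.]
gauge [ 437. -235.    0.]
station [610. 124.   0.]
rod [476. 382.   0.]
orange [180. 349.   0.]
top tray 685 (array([ 438.2, -232.7]), array([ 66.4, 199.6]), 7.8) 6.376432547328932
top plate 2361 (array([ 601.9, -194.2]), array([217.8, 335.5]), 0.4) [ 605.1 -196.9   13.5]
top fence 417 (array([ 601.3, -187. ]), array([ 88.8, 260.4]), 6.2) [ 569.1 -192.1   35. ]
top drum 103 (array([ 568.4, -179.8]), array([192.5, 119.8]), 61.8) [ 631.4 -132.7   43.7]
top head 59 (array([ 628.7, -133.8]), array([14.1, 42.1]), 71.5) [ 627.4 -132.8   82.8]
top sbase 2080 (array([610.1, 124.1]), array([219.5, 218.6]), 90.0) [613.7 123.2   5.7]
top guard 169 (array([582.6, 121.7]), array([ 89.2, 145.5]), 2.0) [540.  139.1 124.2]
top box 218 (array([593.4, 121. ]), array([110.7, 142.6]), 1.8) [610.3 120.3  53.6]
top ball 37 [618.6 147.2 110.9]
top rodtop 414 (array([473.2, 360.4]), array([241.1,  34.4]), 10.1) [[369.0, 338.0, 82.0], [463.0, 357.0, 93.0], [578.0, 380.0, 99.0]]
top mid 47 (array([484.5, 361.8]), array([218.7,  34.5]), 9.6) [[377.0, 327.0, 44.
[... 634 characters left out ...]

scene sbase 1662 (array([612.6, 124.1]), array([216.1, 219. ]), 0.8) [618.5 150.7   4.9]
scene guard 301 (array([587.6, 124.7]), array([ 91.8, 150.2]), 2.1) [545.3 141.4 118.9]
scene box 375 (array([599.2, 126.3]), array([110.6, 148.8]), 2.8) [620.7 134.   50.6]
scene ball 52 [625.1 154.7 108.3]
scene rodtop 645 (array([475.1, 363.6]), array([244.6,  33.6]), 9.6) [[374.0, 344.0, 81.0], [478.0, 364.0, 91.0], [584.0, 385.0, 97.0]]
scene mid 157 (array([485.3, 365.8]), array([224.4,  34. ]), 9.4) [[379.0, 336.0, 42.0], [528.0, 373.0, 58.0], [595.0, 389.0, 73.0]]
scene cbase 1428 (array([476.9, 381.3]), array([158.7, 338.2]), 89.7) [[360.0, 315.0, 3.0], [475.0, 372.0, 5.0], [623.0, 431.0, 9.0]]
```

```bash
cat > m2.py <<'E'
from h import *
def fr(P,o,a):
    c,s=np.cos(a),np.sin(a);q=P[:,:2]-o; return np.c_[q[:,0]*c+q[:,1]*s,-q[:,0]*s+q[:,1]*c,P[:,2]]
if __name__=='__main__':
  for n in('top','scene'):
    d=load(n);P=cloud(d).reshape(-1,3);I=d['image'].reshape(-1,3).astype(int);dark=I.max(1)<75
    def box(o,yaw,x0,x1,y0,y1,z0,z1,m=True):
        q=fr(P,np.array(o),np.radians(yaw));k=(q[:,0]>x0)&(q[:,0]<x1)&(q[:,1]>y0)&(q[:,1]<y1)&(q[:,2]>z0)&(q[:,2]<z1)&m
        return q[k],P[k]
    def rep(nm,qp):
        q,p=qp
        if len(q)<4: print(n,nm,len(q));return
        c,s,a=cv2.minAreaRect(p[:,:2].astype(np.float32))
        print(n,nm,len(q),'rect',np.round(c,1),np.round(s,1),round(a,1),'loc lo/hi',np.round(np.percentile(q,[2,50,98],axis=0),1).tolist())
    L=([600.8,-185.3],6.8)
    rep('plate',box(*L,-80,80,-140,140,8,16)); rep('fence',box(*L,-60,5,-140,140,30,37)); rep('drum',box(*L,0,80,10,90,38,46)); rep('head',box(*L,0,80,10,90,74,90))
    T=([438,-233.5],7.8)
    rep('tray',box(*T,-45,45,-115,115,-3,18,I[:,2]>I[:,0]+60)); rep('bar',box(*T,-28,28,-98,98,15,25)); rep('ggrip',box(*T,-40,40,-98,98,55,75))
    S=([611,124],2.)
    rep('sbase',box(*S,-80,80,-80,80,3,9)); rep('guard',box(*S,-75,-45,-85,85,122,136)); rep('sbox',box(*S,-15,60,-40,40,48,56)); rep('ball',box(*S,0,60,0,60,95,118))
    C=([447,358],9.8)
    rep('rod',box(*C,-130,170,-9,9,80,92)); rep('rodgrip',box(*C,-130,170,-15,15,92,105)); rep('forks',box(*C,-100,100,10,25,80,98));rep('leg',box(*C,130,165,-15,15,15,78))
    rep('cbase',box(*C,-120,120,12,40,3,9))
E
python3 m2.py
```

```text
top plate 2019 rect [ 603.4 -184.9] [155.4 275.7] 5.2 loc lo/hi [[-70.9, -127.7, 9.1], [4.4, -11.9, 13.4], [65.8, 124.8, 15.8]]
top fence 351 rect [ 567.9 -190.7] [ 20.6 260.4] 6.9 loc lo/hi [[-43.2, -125.2, 30.9], [-33.6, -4.1, 34.8], [-23.7, 123.7, 36.8]]
top drum 81 rect [ 634.3 -136. ] [46.4 47.6] 86.4 loc lo/hi [[15.7, 22.2, 39.6], [38.1, 48.5, 43.7], [62.7, 68.2, 45.9]]
top head 59 rect [ 628.7 -133.8] [14.1 42.1] 71.5 loc lo/hi [[15.0, 37.3, 75.8], [32.2, 49.0, 82.8], [48.9, 60.2, 86.2]]
top tray 660 rect [ 438.2 -232.7] [ 66.4 199.6] 7.8 loc lo/hi [[-31.9, -96.2, 1.4], [13.6, -2.4, 6.2], [31.8, 96.8, 16.9]]
top bar 354 rect [ 440.5 -239.3] [ 55.3 183.6] 6.1 loc lo/hi [[-22.8, -95.5, 15.6], [-6.6, 16.1, 21.5], [11.4, 82.9, 24.6]]
top ggrip 47 rect [ 435.6 -257.1] [23.5 15.1] 11.2 loc lo/hi [[-17.1, -30.5, 56.2], [-5.6, -22.5, 66.6], [6.0, -15.5, 70.8]]
top sbase 911 rect [611.  123.5] [159.7 159. ] 1.9 loc lo/hi [[-77.9, -77.3, 3.3], [6.0, -2.8, 6.6], [77.7, 76.0, 8.9]]
top guard 92 rect [540.6 120.2] [  5.2 145.5] 2.0 loc lo/hi [[-72.8, -70.9, 122.9], [-71.4, 0.4, 131.1], [-6
[... 2173 characters left out ...]
17.4] 56.7 loc lo/hi [[5.7, 19.8, 99.8], [15.0, 30.1, 108.3], [22.5, 37.3, 112.9]]
scene rod 342 rect [475.1 363.7] [244.6  17.3] 10.4 loc lo/hi [[-89.2, -6.7, 81.4], [64.1, 1.7, 89.3], [149.8, 8.2, 91.8]]
scene rodgrip 232 rect [484.5 364.6] [221.5  29.3] 9.8 loc lo/hi [[-69.8, -12.4, 92.1], [7.2, 0.9, 94.5], [122.8, 13.1, 98.4]]
scene forks 42 rect [452.4 373.1] [159.    7.4] 9.6 loc lo/hi [[-71.3, 10.3, 81.0], [77.6, 14.3, 91.6], [86.7, 17.8, 97.0]]
scene leg 58 rect [592.6 385.9] [ 7.7 13.5] 53.3 loc lo/hi [[141.2, -4.5, 17.7], [149.8, 2.5, 47.5], [151.1, 5.6, 76.1]]
scene cbase 403 rect [443.1 383.4] [234.8  27.6] 9.5 loc lo/hi [[-92.2, 12.5, 3.1], [10.1, 21.2, 5.6], [101.6, 38.0, 8.5]]
```

```bash
cat > t.py <<'E'
import sys
from h import *
# usage: t.py x y z psi(deg, tool y heading) ...  chain of targets relative to present pose
s=arm.sense();p=np.array(s['position']);Rc=R.from_quat(s['tcp_rot'],scalar_first=True)
yv=Rc.as_matrix()[:,1];print('t',round(s['time_s'],2),'pos',p.round(1),'psi',round(np.degrees(np.arctan2(yv[1],yv[0])),2),'F',np.round(s['ft_force'],1),'M',np.round(s['ft_torque'],2),'w',round(s['gripper_width']*92,1),'gf',round(s['grasp_force'],1),'j',np.round(s['joint_pos'],2))
a=np.array(sys.argv[1:],float).reshape(-1,4)
for x,y,z,ps in a:
    q=np.radians(ps);M=np.c_[[-np.sin(q),np.cos(q),0],[np.cos(q),np.sin(q),0],[0,0,-1]]
    print(np.round(Rc.inv().apply(np.array([x,y,z])-p),1).tolist(),np.round((Rc.inv()*R.from_matrix(M)).as_rotvec(),3).tolist())
E
python3 t.py 629 -132.4 226 70.5 629 -132.4 120 70.5 629 -132.4 52 70.5
```

```text
t 0.1 pos [196.8 618.8 225.8] psi 72.37 F [-0.8 -1.1  0.2] M [-0.   -0.01 -0.02] w 92.0 gf 0.0 j [-1.    0.5  -0.43  1.55  0.22  1.14 -0.21]
[-639.5, -585.0, 0.8] [-0.002, -0.0, 0.033]
[-639.5, -584.9, 106.8] [-0.002, -0.0, 0.033]
[-639.5, -584.7, 174.8] [-0.002, -0.0, 0.033]
```

send_rows(moves=[-639.5, -585, 0, 0, 0, 0.033, 0, -639.5, -585, 0, 0, 0, 0.033, 0, -639.5, -585, 0, 0, 0, 0.033, 0, -639.5, -585, 0, 0, 0, 0.033, 0, -639.5, -585, 0, 0, 0, 0.033, 0, -639.5, -585, 0, 0, 0, 0.033, 0, -639.5, -585, 0, 0, 0, 0.033, 0, -639.5, -585, 0, 0, 0, 0.033, 0, -639.5, -585, 0, 0, 0, 0.033, 0, -639.5, -585, 0, 0, 0, 0.033, 0, -639.5, -585, 0, 0, 0, 0.033, 0, -639.5, -585, 0, 0, 0, 0.033, 0])

```text
time_s: 1.6
position: [571.5, -32.3, 226.5]
tcp_rot: [-0.0, 0.169, 0.986, 0.0]
ft_force: [1.1, -0.1, 0.2]
gripper_width: 0.995
grasp_force: 0.0
```

```bash
python3 t.py 629 -132.4 226 70.5 629 -132.4 120 70.5 629 -132.4 52 70.5
```

```text
t 1.6 pos [571.5 -32.3 226.5] psi 70.49 F [ 1.1 -0.1  0.2] M [ 0.05 -0.13 -0.  ] w 91.5 gf 0.0 j [ 0.06  0.33 -0.06  1.76  0.02  1.05  1.22]
[-87.7, -75.1, 0.5] [0.0, -0.0, -0.0]
[-87.7, -75.1, 106.5] [0.0, -0.0, -0.0]
[-87.7, -75.1, 174.5] [0.0, -0.0, -0.0]
```

send_rows(moves=[-87.7, -75.1, 0, 0, 0, 0, 0, -87.7, -75.1, 0, 0, 0, 0, 0, -87.7, -75.1, 80, 0, 0, 0, 0, -87.7, -75.1, 100, 0, 0, 0, 0, -87.7, -75.1, 110, 0, 0, 0, 0, -87.7, -75.1, 110, 0, 0, 0, 0])

```text
time_s: 2.35
position: [628.5, -130.5, 116.7]
tcp_rot: [-0.0, 0.169, 0.986, 0.0]
ft_force: [0.1, 0.4, -0.1]
gripper_width: 1.0
grasp_force: 0.0
```

```bash
python3 t.py 629 -132.4 52 70.5
python3 - <<'E'
from h import *
d=grab('scene');cv2.imwrite('pics/s1.png',cv2.resize(d['image'][110:240,110:270][...,::-1],None,fx=4,fy=4))
E
```

```text
t 2.35 pos [ 628.5 -130.5  116.7] psi 70.49 F [ 0.1  0.4 -0.1] M [0.   0.01 0.02] w 92.0 gf 0.0 j [ 0.18  0.57 -0.02  1.67  0.01  0.9   1.38]
[-1.2, -1.6, 64.7] [-0.0, -0.001, -0.0]
```

View pics/s1.png

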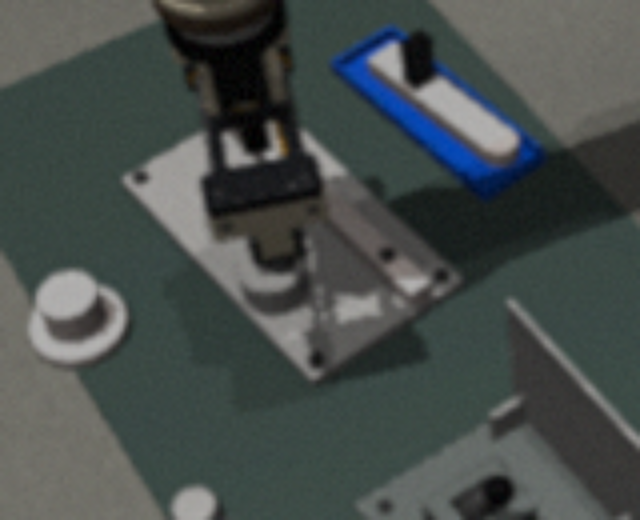

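send_rows(moves=[-1, -2, 40, 0, 0, 0, 0, -1, -2, 64.5, 0, 0, 0, 0, -1, -2, 64.5, 0, 0, 0, 255, -1, -2, 64.5, 0, 0, 0, 255, -1, -2, 64.5, 0, 0, 0, 255, -1, -2, 64.5, 0, 0, 0, 255, -1, -2, 64.5, 0, 0, 0, 255, -1, -2, 64.5, 0, 0, 0, 255], force=30)

```text
time_s: 3.4
position: [628.8, -132.9, 52.4]
tcp_rot: [0.0, 0.17, 0.986, -0.0]
ft_force: [0.8, -0.2, 0.2]
gripper_width: 0.398
grasp_force: 0.0
```

```bash
python3 t.py 629 -132.4 52 70.5
```

```text
t 3.4 pos [ 628.8 -132.9   52.4] psi 70.47 F [ 0.8 -0.2  0.2] M [ 0.03  0.   -0.01] w 36.6 gf 0.0 j [ 0.18  0.65 -0.02  1.7   0.02  0.79  1.38]
[-0.0, 0.6, 0.4] [0.0, 0.0, -0.0]
```

send_rows(moves=[0, 0, 0, 0, 0, 0, 255, 0, 0, 0, 0, 0, 0, 255, 0, 0, 0, 0, 0, 0, 255, 0, 0, 0, 0, 0, 0, 255, 0, 0, 0, 0, 0, 0, 255])

```text
time_s: 4.03
position: [628.2, -134.3, 52.1]
tcp_rot: [-0.0, 0.17, 0.985, -0.001]
ft_force: [-2.9, -5.3, 0.1]
gripper_width: 0.153
grasp_force: 30.0
```

```bash
python3 t.py 629 -132.4 52 70.5
```

```text
t 4.03 pos [ 628.2 -134.3   52.1] psi 70.43 F [-2.9 -5.3  0.1] M [-1.05  0.37  0.18] w 14.0 gf 30.0 j [ 0.18  0.66 -0.02  1.7   0.02  0.79  1.38]
[-0.1, 2.1, 0.1] [-0.002, -0.0, -0.001]
```

send_rows(moves=[0, -1.5, 0, 0, 0, 0.18, 255, 0, -1.5, 0, 0, 0, 0.36, 255, 0, -1.5, 0, 0, 0, 0.54, 255, 0, -1.5, 0, 0, 0, 0.72, 255, 0, -1.5, 0, 0, 0, 0.9, 255, 0, -1.5, 0, 0, 0, 0.98, 255, 0, -1.5, 0, 0, 0, 0.99, 255, 0, -1.5, 0, 0, 0, 0.99, 255], force=30)

```text
time_s: 5.03
position: [628.5, -134.1, 52.1]
tcp_rot: [0.0, 0.617, 0.787, 0.0]
ft_force: [0.1, -2.1, -2.4]
gripper_width: 0.149
grasp_force: 30.0
```

```bash
python3 t.py 629 -132.4 52 70.5
```

```text
t 5.03 pos [ 628.5 -134.1   52.1] psi 13.85 F [ 0.1 -2.1 -2.4] M [-0.66  0.02  0.15] w 13.7 gf 30.0 j [ 0.    0.67  0.23  1.7  -0.2   0.79  0.56]
[1.6, 0.9, 0.1] [0.0, 0.0, -0.989]
```

send_rows(moves=[0, 0, 0, 0, 0, 0, 120, 0, 0, 0, 0, 0, 0, 120, 0, 0, 0, 0, 0, 0, 120, 0, 0, -50, 0, 0, 0, 120, 0, 0, -90, 0, 0, 0, 120, 0, 0, -90, 0, 0, 0, 120])

```text
time_s: 5.78
position: [631.3, -134.8, 146.5]
tcp_rot: [0.003, 0.617, 0.787, 0.002]
ft_force: [-0.1, 1.4, -0.0]
gripper_width: 0.528
grasp_force: 0.0
```

```bash
python3 t.py 437.5 -257.2 142 10 437.5 -257.2 35 10
```

```text
t 5.78 pos [ 631.3 -134.8  146.5] psi 13.76 F [-0.1  1.4 -0. ] M [-0.11 -0.01 -0.02] w 48.5 gf 0.0 j [-0.02  0.55  0.26  1.66 -0.16  0.95  0.54]
[-72.8, -217.4, 3.1] [0.007, 0.002, 0.066]
[-72.5, -218.1, 110.1] [0.007, 0.002, 0.066]
```

send_rows(moves=[-72.5, -215, 0, 0, 0, 0.066, 60, -72.5, -215, 0, 0, 0, 0.066, 60, -72.5, -215, 0, 0, 0, 0.066, 60, -72.5, -215, 0, 0, 0, 0.066, 60, -72.5, -215, 40, 0, 0, 0.066, 60, -72.5, -215, 40, 0, 0, 0.066, 60])

```text
time_s: 6.52
position: [433.7, -254.4, 99.7]
tcp_rot: [-0.003, 0.643, 0.766, -0.001]
ft_force: [-0.0, 0.8, 0.4]
gripper_width: 0.767
grasp_force: 0.0
```

```bash
python3 t.py 437.5 -257.2 35 10
python3 - <<'E'
from h import *
d=grab('scene');T=grab('top')
a=cv2.resize(d['image'][90:230,110:290],(720,560));cv2.imwrite('pics/s2.png',a[...,::-1])
a=cv2.resize(T['image'][120:240,270:400],(650,600));cv2.imwrite('pics/t2.png',a[...,::-1])
E
sed -i 's/n in(.top.,.scene.):$/n in("top","scene"):/' m2.py; python3 m2.py | grep -E 'head|drum|fence|plate'
```

```text
t 6.53 pos [ 433.7 -254.4   99.7] psi 9.93 F [-0.   0.8  0.4] M [-0.07  0.01 -0.01] w 70.5 gf 0.0 j [ 0.22  0.4   0.31  2.03 -0.18  0.74  0.81]
[-3.6, 3.6, 64.6] [-0.005, -0.004, -0.001]
top plate 1891 rect [ 600.6 -182.6] [157.  271.2] 5.8 loc lo/hi [[-69.7, -126.2, 9.1], [7.8, -3.1, 13.4], [66.3, 124.9, 15.9]]
top fence 366 rect [ 567.9 -191.1] [ 20.9 257.2] 6.6 loc lo/hi [[-43.1, -126.7, 31.0], [-34.0, -4.9, 34.7], [-23.6, 120.7, 36.9]]
top drum 62 rect [ 628.3 -142.6] [46.3 47. ] 89.4 loc lo/hi [[10.5, 16.5, 38.9], [23.6, 36.9, 44.0], [54.9, 60.6, 45.8]]
top head 60 rect [ 627.6 -132.9] [14.2 38.9] 12.9 loc lo/hi [[24.9, 30.3, 75.6], [31.9, 48.4, 83.2], [41.1, 67.7, 87.6]]
scene plate 1873 rect [ 600.8 -185. ] [140.8 262.7] 6.8 loc lo/hi [[-66.5, -123.1, 8.2], [10.1, 0.1, 10.8], [68.2, 127.5, 14.5]]
scene fence 375 rect [ 570.7 -189.2] [ 22.3 259.5] 6.7 loc lo/hi [[-40.4, -122.5, 30.1], [-29.9, 8.7, 32.6], [-20.1, 125.3, 36.2]]
scene drum 92 rect [ 633.1 -134.3] [42.4 47.7] 55.0 loc lo/hi [[12.7, 22.2, 38.2], [45.8, 47.6, 41.3], [59.7, 67.1, 44.9]]
scene head 65 rect [ 629.5 -130.3] [15.4 41.8] 12.3 loc lo/hi [[28.2, 30.5, 74.4], [35.9, 52.6, 79.3], [43.1, 71.0, 83.2]]
```

View pics/s2.png

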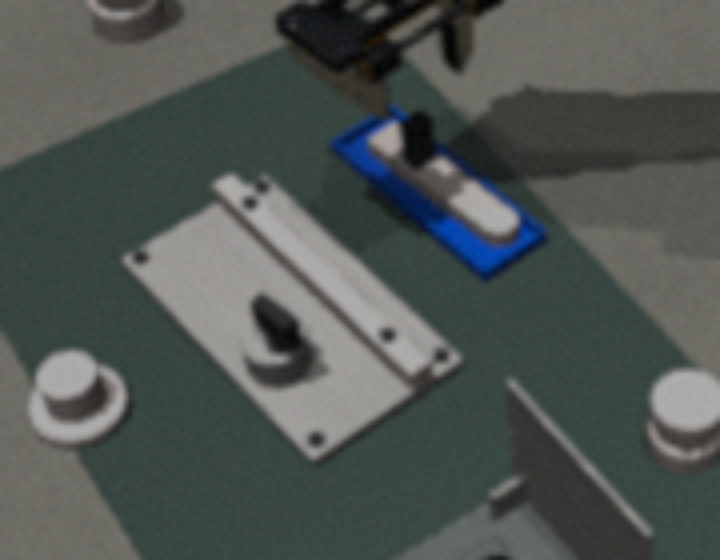

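send_rows(moves=[-3.5, 3.5, 30, 0, 0, 0, 60, -3.5, 3.5, 55, 0, 0, 0, 60, -3.5, 3.5, 64, 0, 0, 0, 60, -3.5, 3.5, 64, 0, 0, 0, 255, -3.5, 3.5, 64, 0, 0, 0, 255, -3.5, 3.5, 64, 0, 0, 0, 255, -3.5, 3.5, 64, 0, 0, 0, 255, -3.5, 3.5, 64, 0, 0, 0, 255, -3.5, 3.5, 64, 0, 0, 0, 255, -3.5, 3.5, 64, 0, 0, 0, 255], force=40)

```text
time_s: 7.88
position: [440.4, -258.8, 38.4]
tcp_rot: [-0.0, 0.643, 0.766, -0.0]
ft_force: [-2.4, 0.4, 5.3]
gripper_width: 0.26
grasp_force: 40.0
```

```bash
python3 t.py 437.5 -257.2 35 10
```

```text
t 7.88 pos [ 440.4 -258.8   38.4] psi 9.95 F [-2.4  0.4  5.3] M [-0.05  0.65 -0.03] w 23.9 gf 40.0 j [ 0.25  0.52  0.27  2.04 -0.24  0.61  0.86]
[2.1, -2.6, 3.4] [-0.0, -0.0, -0.001]
```

```bash
cat > lane.py <<'E'
import numpy as np,sys
a=np.radians(6.75);b=np.array([628.4,-134.0])
x,y=map(float,sys.argv[1:3]);c,s=np.cos(a),np.sin(a)
print(b+np.array([[c,-s],[s,c]])@np.array([x-35.1,y-50]))
E
python3 lane.py -4.7 -110;python3 t.py 440.4 -258.8 100 10 607.7 -297.6 100 6.75 607.7 -297.6 55 6.75
```

```text
[ 607.68185901 -297.56894153]
t 7.88 pos [ 440.4 -258.8   38.4] psi 9.95 F [-2.4  0.4  5.3] M [-0.05  0.65 -0.03] w 23.9 gf 40.0 j [ 0.25  0.52  0.27  2.04 -0.24  0.61  0.86]
[0.0, -0.0, -61.6] [-0.0, -0.0, -0.001]
[-67.1, 158.1, -61.7] [-0.0, -0.0, 0.056]
[-67.1, 158.1, -16.7] [-0.0, -0.0, 0.056]
```

send_rows(moves=[0, 0, -30, 0, 0, 0, 255, 0, 0, -62, 0, 0, 0, 255, -35, 80, -62, 0, 0, 0.02, 255, -67, 135, -62, 0, 0, 0.056, 255, -67, 158, -62, 0, 0, 0.056, 255, -67, 158, -62, 0, 0, 0.056, 255, -67, 158, -62, 0, 0, 0.056, 255])

```text
time_s: 8.75
position: [606.7, -296.9, 98.9]
tcp_rot: [-0.001, 0.664, 0.748, -0.001]
ft_force: [-0.5, 0.2, -1.3]
gripper_width: 0.258
grasp_force: 40.0
```

```bash
python3 t.py 607.7 -297.6 55 6.75
python3 - <<'E'
from h import *
d=grab('scene');T=grab('top')
a=cv2.resize(d['image'][90:230,110:290],(720,560));cv2.imwrite('pics/s3.png',a[...,::-1])
from m2 import fr
for n in('scene','top'):
    d=load(n);P=cloud(d).reshape(-1,3);q=fr(P,np.array([607.7,-297.6]),np.radians(6.75))
    for z0,z1 in((65,95),(60,100)):
        k=(abs(q[:,0])<30)&(q[:,1]>25)&(q[:,1]<130)&(q[:,2]>z0)&(q[:,2]<z1);print(n,k.sum(),np.percentile(q[k],[2,50,98],axis=0).round(1).tolist(),cv2.minAreaRect(P[k][:,:2].astype(np.float32)))
E
```

```text
t 8.75 pos [ 606.7 -296.9   98.9] psi 6.78 F [-0.5  0.2 -1.3] M [-0.18  0.07  0.04] w 23.7 gf 40.0 j [ 0.2   0.66  0.31  1.59 -0.24  0.92  0.71]
[-0.9, 1.0, 43.9] [-0.002, -0.001, 0.0]
scene 270 [[-15.6, 27.2, 67.5], [1.3, 73.7, 78.4], [14.6, 114.3, 82.1]] ((598.3192749023438, -227.05258178710938), (32.28823471069336, 90.67334747314453), 8.472126960754395)
scene 283 [[-15.5, 27.3, 63.5], [1.7, 74.1, 78.2], [14.6, 114.6, 82.1]] ((598.3192749023438, -227.05258178710938), (32.28823471069336, 90.67334747314453), 8.472126960754395)
top 277 [[-17.6, 27.3, 70.1], [-3.9, 68.9, 82.2], [11.9, 111.2, 86.4]] ((597.0687255859375, -229.25746154785156), (30.94346046447754, 87.58570098876953), 7.363952159881592)
top 277 [[-17.6, 27.3, 70.1], [-3.9, 68.9, 82.2], [11.9, 111.2, 86.4]] ((597.0687255859375, -229.25746154785156), (30.94346046447754, 87.58570098876953), 7.363952159881592)
```

View pics/s3.png

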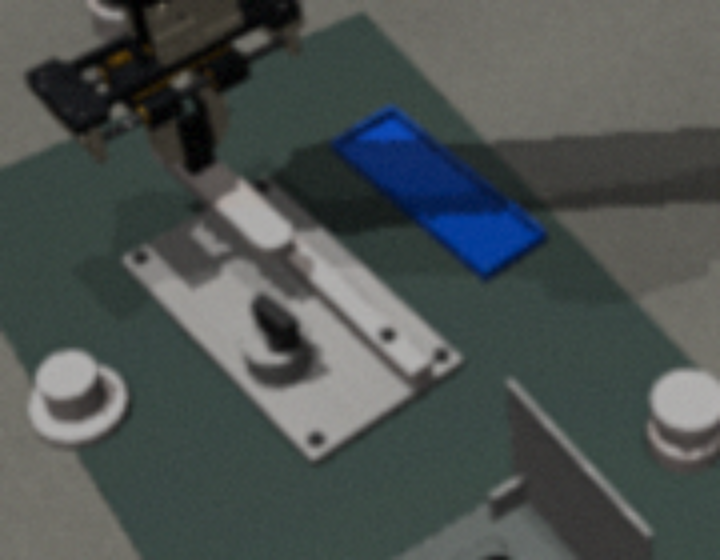

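send_rows(moves=[0, 4, 20, 0, 0, 0, 255, 0, 4, 40, 0, 0, 0, 255, 0, 4, 48, 0, 0, 0, 255, 0, 4, 51, 0, 0, 0, 255, 0, 4, 52.5, 0, 0, 0, 255, 0, 4, 52.5, 0, 0, 0, 255])

```text
time_s: 9.6
position: [612.2, -297.1, 48.2]
tcp_rot: [0.0, 0.664, 0.748, 0.0]
ft_force: [-0.6, -0.4, -1.8]
gripper_width: 0.258
grasp_force: 40.0
```

```bash
python3 t.py 607.7 -297.6 46.4 6.75
```

```text
t 9.6 pos [ 612.2 -297.1   48.2] psi 6.76 F [-0.6 -0.4 -1.8] M [-0.14  0.01 -0.01] w 23.8 gf 40.0 j [ 0.21  0.73  0.29  1.6  -0.26  0.84  0.72]
[0.1, -4.6, 1.8] [0.001, 0.0, 0.0]
```

send_rows(moves=[0, 0, 1, 0, 0, 0, 255, 0, 0, 2, 0, 0, 0, 255, 0, 0, 2.5, 0, 0, 0, 255, 0, 0, 2.5, 0, 0, 0, 255])

```text
time_s: 10.1
position: [612.2, -297.0, 46.4]
tcp_rot: [0.0, 0.664, 0.748, 0.0]
ft_force: [-2.9, 1.4, 6.0]
gripper_width: 0.256
grasp_force: 40.0
```

```bash
python3 t.py 607.7 -297.6 46.4 6.75
```

```text
t 10.1 pos [ 612.2 -297.    46.4] psi 6.76 F [-2.9  1.4  6. ] M [0.2  0.56 0.  ] w 23.6 gf 40.0 j [ 0.21  0.74  0.29  1.6  -0.26  0.84  0.72]
[-0.1, -4.6, 0.0] [0.001, 0.0, 0.0]
```

send_rows(moves=[0, -2, 0, 0, 0, 0, 255, 0, -3, 0, 0, 0, 0, 255, 0, -4, 0, 0, 0, 0, 255, 0, -4, 0, 0, 0, 0, 255])

```text
time_s: 10.6
position: [609.9, -297.5, 46.5]
tcp_rot: [0.002, 0.664, 0.748, 0.001]
ft_force: [3.7, 0.9, 6.0]
gripper_width: 0.26
grasp_force: 40.0
```

```bash
python3 t.py 607.7 -297.6 46.4 6.75
```

```text
t 10.6 pos [ 609.9 -297.5   46.5] psi 6.78 F [3.7 0.9 6. ] M [ 0.27 -0.74 -0.17] w 23.9 gf 40.0 j [ 0.22  0.73  0.29  1.61 -0.26  0.83  0.73]
[0.2, -2.2, 0.1] [0.004, 0.001, 0.0]
```

send_rows(moves=[0, 0, -0.6, 0, 0, 0, 255, 0, 0, -0.6, 0, 0, 0, 255, 0, 0, -0.6, 0, 0, 0, 255])

```text
time_s: 10.98
position: [608.8, -297.6, 46.5]
tcp_rot: [0.001, 0.664, 0.748, 0.0]
ft_force: [3.0, -0.8, 5.8]
gripper_width: 0.257
grasp_force: 40.0
```

```bash
python3 t.py 607.7 -297.6 46.4 6.75;python3 - <<'E'
from h import *
from m2 import fr
grab('scene');grab('top')
for n in('scene','top'):
    d=load(n);P=cloud(d).reshape(-1,3);q=fr(P,np.array([600.8,-185.3]),np.radians(6.75));
    e=lambda a:np.percentile(a[:,0],[1,50,99]).round(1).tolist()
    g=(abs(q[:,0]+3)<26)&(q[:,1]>-80)&(q[:,1]<-5)
    f=g&(q[:,2]>30.5);b=g&(q[:,2]>23)&(q[:,2]<30.4)
    print(n,'fence x',e(q[f]),f.sum(),'bar x',e(q[b]),b.sum(), np.histogram(q[g][:,2],range(8,40,2)))
    cv2.imwrite(f'pics/{n}4.png',d['image'][...,::-1])
a=cv2.resize(load('scene')['image'][110:190,130:230],(750,600),interpolation=cv2.INTER_CUBIC);cv2.imwrite('pics/s4c.png',a[...,::-1])
E
```

```text
t 10.97 pos [ 608.8 -297.6   46.5] psi 6.77 F [ 3.  -0.8  5.8] M [ 0.08 -0.76 -0.08] w 23.7 gf 40.0 j [ 0.22  0.73  0.29  1.61 -0.26  0.84  0.73]
[0.1, -1.1, 0.0] [0.002, 0.001, 0.0]
scene fence x [-28.4, -5.0, 22.1] 2024 bar x [-27.6, -6.5, 10.4] 203 (array([15, 27, 19,  4,  6,  8,  4, 21, 56, 76, 45, 22, 16,  5,  2]), array([ 8, 10, 12, 14, 16, 18, 20, 22, 24, 26, 28, 30, 32, 34, 36, 38]))
top fence x [-28.5, -6.5, 22.1] 796 bar x [-21.6, -8.4, 8.9] 131 (array([ 1,  9, 23, 26, 12,  3,  1,  1, 11, 40, 68, 54, 33, 17, 10]), array([ 8, 10, 12, 14, 16, 18, 20, 22, 24, 26, 28, 30, 32, 34, 36, 38]))
```

View pics/s4c.png

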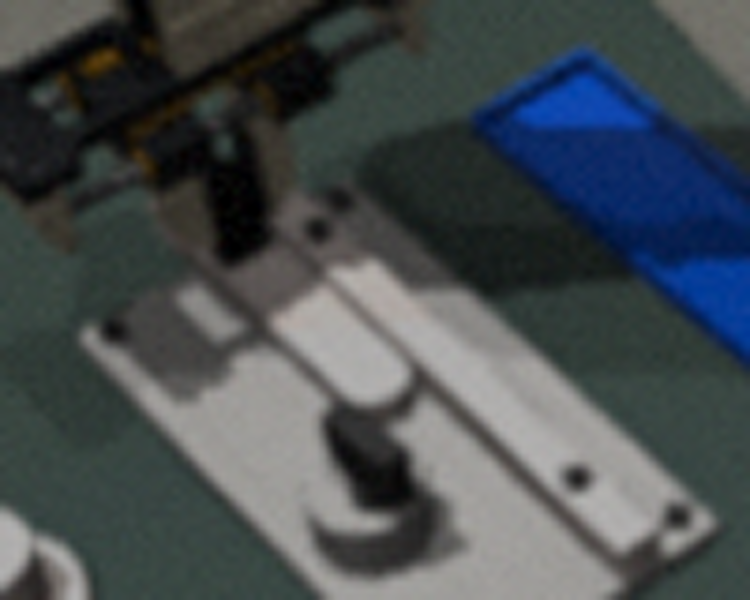

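send_rows(moves=[0, -1, -0.3, 0, 0, 0, 255, 0, -2, -0.3, 0, 0, 0, 255, 0, -2, -0.3, 0, 0, 0, 255, 0, -2, -0.3, 0, 0, 0, 255])

```text
time_s: 11.58
position: [606.9, -297.9, 46.4]
tcp_rot: [0.001, 0.664, 0.747, 0.0]
ft_force: [5.8, -0.9, 4.0]
gripper_width: 0.259
grasp_force: 40.0
```

```bash
python3 t.py 607.7 -297.6 46.4 6.75
```

```text
t 11.57 pos [ 606.9 -297.9   46.4] psi 6.72 F [ 5.8 -0.9  4. ] M [-0.04 -1.16 -0.36] w 23.9 gf 40.0 j [ 0.22  0.73  0.29  1.62 -0.26  0.83  0.73]
[0.2, 0.9, 0.0] [0.002, 0.001, -0.001]
```

send_rows(moves=[0, -1, 0, 0, 0, 0, 255, 0, -1.5, 0, 0, 0, 0, 255, 0, -1.5, 0, 0, 0, 0, 255])

```text
time_s: 11.95
position: [606.4, -298.0, 46.5]
tcp_rot: [0.002, 0.665, 0.747, 0.001]
ft_force: [7.6, -0.6, 1.7]
gripper_width: 0.26
grasp_force: 40.0
```

```bash
python3 t.py 607.7 -297.6 46.4 6.75
```

```text
t 11.95 pos [ 606.4 -298.    46.5] psi 6.69 F [ 7.6 -0.6  1.7] M [-0.09 -1.76 -0.58] w 24.0 gf 40.0 j [ 0.22  0.73  0.29  1.62 -0.26  0.83  0.73]
[0.3, 1.4, 0.1] [0.004, 0.001, -0.001]
```

send_rows(moves=[0, 2.7, 0, 0, 0, 0, 255, 6, 2.7, 0, 0, 0, 0, 255, 14, 2.7, 0, 0, 0, 0, 255, 20, 2.7, 0, 0, 0, 0, 255, 26, 2.7, 0, 0, 0, 0, 255, 30, 2.7, 0, 0, 0, 0, 255, 34, 2.7, 0, 0, 0, 0, 255, 38, 2.7, 0, 0, 0, 0, 255, 42, 2.7, 0, 0, 0, 0, 255, 46, 2.7, 0, 0, 0, 0, 255, 50, 2.7, 0, 0, 0, 0, 255, 50, 2.7, 0, 0, 0, 0, 255])

```text
time_s: 13.45
position: [601.3, -249.7, 46.4]
tcp_rot: [0.001, 0.665, 0.747, -0.001]
ft_force: [4.5, -3.5, 4.3]
gripper_width: 0.262
grasp_force: 40.0
```

```bash
python3 lane.py -4.7 -61; python3 t.py 607.7 -297.6 46.4 6.75
```

```text
[ 601.92252653 -248.90858714]
t 13.45 pos [ 601.3 -249.7   46.4] psi 6.68 F [ 4.5 -3.5  4.3] M [-0.49 -0.85 -0.27] w 24.1 gf 40.0 j [ 0.14  0.69  0.29  1.69 -0.25  0.8   0.67]
[-48.3, 0.8, 0.1] [0.001, 0.002, -0.001]
```

send_rows(moves=[0, 0.7, 0, 0, 0, 0, 255, 4, 0.7, 0, 0, 0, 0, 255, 8, 0.7, 0, 0, 0, 0, 255, 12, 0.7, 0, 0, 0, 0, 255, 17, 0.7, 0, 0, 0, 0, 255, 22, 0.7, 0, 0, 0, 0, 255, 27, 0.7, 0, 0, 0, 0, 255, 32, 0.7, 0, 0, 0, 0, 255, 38, 0.7, 0, 0, 0, 0, 255, 44, 0.7, 0, 0, 0, 0, 255, 50, 0.7, 0, 0, 0, 0, 255, 50, 0.7, 0, 0, 0, 0, 255])

```text
time_s: 14.95
position: [595.6, -199.5, 46.4]
tcp_rot: [0.0, 0.664, 0.747, -0.001]
ft_force: [1.7, -2.9, 5.9]
gripper_width: 0.256
grasp_force: 40.0
```

```bash
python3 lane.py -4.7 -12; python3 t.py 607.7 -297.6 46.4 6.75
```

```text
[ 596.16319406 -200.24823275]
t 14.95 pos [ 595.6 -199.5   46.4] psi 6.72 F [ 1.7 -2.9  5.9] M [-0.54 -0.55 -0.13] w 23.6 gf 40.0 j [ 0.07  0.66  0.29  1.75 -0.25  0.77  0.6 ]
[-98.9, 0.6, 0.2] [-0.0, 0.002, -0.001]
```

send_rows(moves=[0, 1, 0, 0, 0, 0, 255, 0, 2, 0, 0, 0, 0, 255, 0, 2.5, 0, 0, 0, 0, 255, 0, 2.5, 0, 0, 0, 0, 255])

```text
time_s: 15.45
position: [595.8, -199.4, 46.4]
tcp_rot: [-0.001, 0.665, 0.747, -0.002]
ft_force: [-4.1, -1.4, 12.2]
gripper_width: 0.257
grasp_force: 40.0
```

```bash
python3 t.py 607.7 -297.6 46.4 6.75
```

```text
t 15.45 pos [ 595.8 -199.4   46.4] psi 6.68 F [-4.1 -1.4 12.2] M [-0.43  0.87 -0.16] w 23.6 gf 40.0 j [ 0.07  0.66  0.29  1.74 -0.25  0.78  0.6 ]
[-98.9, 0.4, 0.0] [-0.004, 0.0, -0.001]
```

send_rows(moves=[0, 0, -0.8, 0, 0, 0, 255, 0, 0, -0.8, 0, 0, 0, 255, 0, 0, -0.8, 0, 0, 0, 255])

```text
time_s: 15.82
position: [595.9, -199.2, 46.5]
tcp_rot: [-0.001, 0.665, 0.747, -0.002]
ft_force: [-2.3, -2.5, 7.3]
gripper_width: 0.257
grasp_force: 40.0
```

```bash
python3 t.py 595.8 -199.4 46.4 6.75
```

```text
t 15.82 pos [ 595.9 -199.2   46.5] psi 6.71 F [-2.3 -2.5  7.3] M [-0.63  0.58 -0.03] w 23.6 gf 40.0 j [ 0.07  0.66  0.29  1.74 -0.25  0.78  0.6 ]
[-0.2, -0.2, 0.1] [-0.004, 0.0, -0.001]
```

send_rows(moves=[0, 1, -0.3, 0, 0, 0, 255, 0, 1.5, -0.3, 0, 0, 0, 255, 0, 1.5, -0.3, 0, 0, 0, 255])

```text
time_s: 16.2
position: [596.3, -199.0, 46.5]
tcp_rot: [-0.002, 0.665, 0.747, -0.002]
ft_force: [-4.2, -2.7, 7.7]
gripper_width: 0.259
grasp_force: 40.0
```

```bash
python3 t.py 595.8 -199.4 46.4 6.75
```

```text
t 16.2 pos [ 596.3 -199.    46.5] psi 6.71 F [-4.2 -2.7  7.7] M [-0.68  1.15  0.08] w 23.8 gf 40.0 j [ 0.07  0.66  0.29  1.74 -0.25  0.78  0.59]
[-0.3, -0.6, 0.1] [-0.006, -0.0, -0.001]
```

send_rows(moves=[0, 0, -1.2, 0, 0, 0, 255, 0, 0, -1.2, 0, 0, 0, 255, 0, 0, -1.2, 0, 0, 0, 255])

```text
time_s: 16.58
position: [597.8, -196.9, 47.0]
tcp_rot: [-0.002, 0.664, 0.748, -0.001]
ft_force: [-3.9, -1.0, -2.1]
gripper_width: 0.256
grasp_force: 40.0
```

```bash
python3 t.py 595.8 -199.4 46.4 6.75
```

```text
t 16.57 pos [ 597.8 -196.9   47. ] psi 6.79 F [-3.9 -1.  -2.1] M [-0.27  0.95  0.17] w 23.5 gf 40.0 j [ 0.06  0.66  0.29  1.74 -0.25  0.78  0.59]
[-2.2, -2.3, 0.6] [-0.004, -0.002, 0.001]
```

send_rows(moves=[0, -2, 0, 0, 0, 0, 255, 0, -4, 0, 0, 0, 0, 255, 0, -5, 0, 0, 0, 0, 255, 0, -5, 0, 0, 0, 0, 255])

```text
time_s: 17.08
position: [595.7, -198.1, 48.8]
tcp_rot: [0.001, 0.664, 0.748, 0.0]
ft_force: [0.9, -0.0, -2.7]
gripper_width: 0.257
grasp_force: 40.0
```

```bash
python3 t.py 595.8 -199.4 46.4 6.75
```

```text
t 17.07 pos [ 595.7 -198.1   48.8] psi 6.76 F [ 0.9 -0.  -2.7] M [-0.14 -0.07 -0.02] w 23.6 gf 40.0 j [ 0.07  0.66  0.29  1.75 -0.25  0.77  0.6 ]
[-1.3, -0.0, 2.4] [0.001, 0.0, 0.0]
```

send_rows(moves=[0, -1, 0, 0, 0, 0, 255, 0, -1, 0, 0, 0, 0, 255, 0, -1, 0, 0, 0, 0, 255])

```text
time_s: 17.45
position: [595.1, -198.3, 48.8]
tcp_rot: [0.001, 0.664, 0.748, 0.001]
ft_force: [3.3, 1.1, -2.2]
gripper_width: 0.261
grasp_force: 40.0
```

```bash
python3 t.py 595.8 -199.4 48.8 6.75
```

```text
t 17.45 pos [ 595.1 -198.3   48.8] psi 6.75 F [ 3.3  1.1 -2.2] M [-0.1  -0.8  -0.34] w 24.0 gf 40.0 j [ 0.07  0.66  0.29  1.75 -0.25  0.77  0.6 ]
[-1.2, 0.5, 0.0] [0.002, 0.0, 0.0]
```

send_rows(moves=[0, 2, 0, 0, 0, 0, 255, 0, 3.5, 0, 0, 0, 0, 255, 0, 3.5, 0, 0, 0, 0, 255, 0, 3.5, 0, 0, 0, 0, 255])

```text
time_s: 17.95
position: [597.0, -197.9, 48.1]
tcp_rot: [-0.0, 0.664, 0.748, -0.0]
ft_force: [0.7, 1.2, -1.3]
gripper_width: 0.257
grasp_force: 40.0
```

```bash
python3 t.py 595.8 -199.4 48.8 6.75
```

```text
t 17.95 pos [ 597.  -197.9   48.1] psi 6.76 F [ 0.7  1.2 -1.3] M [-0.14  0.   -0.  ] w 23.6 gf 40.0 j [ 0.07  0.66  0.29  1.74 -0.25  0.78  0.6 ]
[-1.3, -1.3, -0.7] [-0.001, -0.0, 0.0]
```

send_rows(moves=[-10, -0.3, 0, 0, 0, 0, 255, -30, -0.3, 0, 0, 0, 0, 255, -52, -0.3, 0, 0, 0, 0, 255, -75, -0.3, 0, 0, 0, 0, 255, -95, -0.3, 0, 0, 0, 0, 255, -100, -0.3, -10, 0, 0, 0, 255, -100, -0.3, -52, 0, 0, 0, 255, -100, -0.3, -52, 0, 0, 0, 255])

```text
time_s: 18.95
position: [612.1, -298.2, 104.9]
tcp_rot: [0.003, 0.664, 0.748, 0.001]
ft_force: [1.2, 0.4, -1.5]
gripper_width: 0.259
grasp_force: 40.0
```

```bash
python3 t.py 440.3 -260.5 100 8 440.3 -260.5 40 8
```

```text
t 18.95 pos [ 612.1 -298.2  104.9] psi 6.79 F [ 1.2  0.4 -1.5] M [-0.11  0.04 -0.02] w 23.8 gf 40.0 j [ 0.2   0.66  0.31  1.59 -0.24  0.93  0.71]
[57.8, -166.2, 3.6] [0.007, 0.003, -0.021]
[58.0, -166.6, 63.6] [0.007, 0.003, -0.021]
```

send_rows(moves=[20, -60, 0, 0, 0, -0.021, 255, 40, -120, 0, 0, 0, -0.021, 255, 58, -163, 0, 0, 0, -0.021, 255, 58, -163, 0, 0, 0, -0.021, 255, 58, -163, 0, 0, 0, -0.021, 255, 58, -163, 30, 0, 0, -0.021, 255, 58, -163, 35, 0, 0, -0.021, 255, 58, -163, 35, 0, 0, -0.021, 255])

```text
time_s: 19.95
position: [440.8, -258.9, 65.2]
tcp_rot: [-0.0, 0.656, 0.755, -0.0]
ft_force: [-1.1, 1.8, -1.1]
gripper_width: 0.258
grasp_force: 40.0
```

```bash
python3 t.py 440.3 -260.5 39 8
```

```text
t 19.95 pos [ 440.8 -258.9   65.2] psi 8.0 F [-1.1  1.8 -1.1] M [-0.13  0.03  0.01] w 23.7 gf 40.0 j [ 0.23  0.47  0.31  2.04 -0.22  0.67  0.82]
[-1.6, -0.7, 26.2] [-0.001, -0.0, -0.0]
```

Lower, release partly, and rise.

send_rows(moves=[-1.5, -0.7, 15, 0, 0, 0, 255, -1.5, -0.7, 23, 0, 0, 0, 255, -1.5, -0.7, 26, 0, 0, 0, 255, -1.5, -0.7, 26.5, 0, 0, 0, 255, -1.5, -0.7, 26.5, 0, 0, 0, 120, -1.5, -0.7, 26.5, 0, 0, 0, 120, -1.5, -0.7, 26.5, 0, 0, 0, 120, -1.5, -0.7, 26.5, 0, 0, 0, 120, -1.5, -0.7, 10, 0, 0, 0, 80, -1.5, -0.7, -40, 0, 0, 0, 80, -1.5, -0.7, -100, 0, 0, 0, 80, -1.5, -0.7, -150, 0, 0, 0, 80])

```text
time_s: 21.45
position: [440.0, -260.8, 218.8]
tcp_rot: [0.001, 0.657, 0.754, 0.0]
ft_force: [1.2, 0.2, 0.3]
gripper_width: 0.688
grasp_force: 0.0
```

```bash
python3 t.py 445 357 230 100
python3 - <<'E'
from h import *
d=grab('scene');T=grab('top')
E
python3 m2.py | grep -E 'head|drum|tray|bar|ggrip|rod|forks|leg'
```

```text
t 21.45 pos [ 440.  -260.8  218.8] psi 7.93 F [1.2 0.2 0.3] M [-0.11 -0.03 -0.04] w 63.3 gf 0.0 j [ 0.15  0.24  0.38  1.93 -0.11  0.99  0.72]
[611.2, 90.3, -11.7] [0.001, 0.002, -1.607]
top drum 69 rect [ 629.  -141.8] [46.9 47.8] 6.7 loc lo/hi [[11.5, 17.1, 38.8], [25.0, 40.4, 44.0], [56.2, 63.5, 45.9]]
top head 59 rect [ 627.9 -133.5] [13.9 38.9] 14.4 loc lo/hi [[24.7, 29.9, 75.8], [32.0, 49.6, 82.9], [40.4, 67.4, 88.1]]
top tray 571 rect [ 438.1 -231.3] [ 66.7 197.9] 7.8 loc lo/hi [[-31.6, -92.5, 0.9], [14.4, 17.6, 5.9], [32.9, 98.7, 16.8]]
top bar 349 rect [ 437.8 -229.6] [ 55.6 162.9] 7.4 loc lo/hi [[-17.7, -72.1, 16.4], [-3.1, 16.0, 21.6], [12.1, 80.3, 24.7]]
top ggrip 44 rect [ 439.1 -257.9] [23.7 15.6] 10.9 loc lo/hi [[-13.3, -31.7, 58.1], [-2.8, -24.1, 67.0], [9.3, -16.7, 70.6]]
top rod 140 rect [472.7 362. ] [239.6  16.8] 9.4 loc lo/hi [[-91.2, -7.5, 80.9], [57.6, -2.5, 89.9], [142.1, 7.5, 91.9]]
top rodgrip 229 rect [472.2 362.2] [240.2  29.2] 10.1 loc lo/hi [[-83.9, -11.6, 92.1], [9.3, -2.6, 95.2], [136.6, 12.0, 100.3]]
top forks 7 rect [450.7 372.2] [151.9   4.3] 9.9 loc
[... 607 characters left out ...]
.5] 8.9 loc lo/hi [[-13.8, -68.9, 15.6], [2.7, 22.0, 18.6], [16.3, 82.7, 22.5]]
scene ggrip 45 rect [ 442.8 -256.8] [24.7 18.9] 15.8 loc lo/hi [[-10.2, -32.1, 56.0], [2.9, -20.4, 62.3], [13.2, -13.7, 67.1]]
scene rod 340 rect [474.8 362.8] [245.2  17.3] 9.8 loc lo/hi [[-88.9, -5.1, 80.6], [62.6, 1.8, 89.3], [149.5, 8.4, 91.9]]
scene rodgrip 238 rect [485.9 364.8] [222.2  29.6] 9.9 loc lo/hi [[-69.3, -12.7, 92.2], [8.7, 0.4, 94.8], [139.6, 13.7, 98.2]]
scene forks 40 rect [451.9 373.1] [158.1   7.3] 9.7 loc lo/hi [[-71.4, 10.5, 81.8], [78.7, 14.8, 90.9], [86.1, 17.6, 96.6]]
scene leg 55 rect [592.7 385.6] [ 8.4 13.6] 49.2 loc lo/hi [[141.7, -4.6, 20.9], [150.0, 3.1, 48.9], [151.3, 5.6, 75.2]]
```

```bash
python3 t.py 446.8 356.2 219 99.9
```

```text
t 21.55 pos [ 443.3 -262.7  222.4] psi 7.93 F [ 0.6 -0.4  0. ] M [-0.12  0.05  0.02] w 62.8 gf 0.0 j [ 0.15  0.23  0.38  1.92 -0.11  0.99  0.72]
[612.5, 88.9, 0.7] [0.003, 0.013, -1.605]
```

send_rows(moves=[612.5, 89, 0, 0, 0, -1.605, 0, 612.5, 89, 0, 0, 0, -1.605, 0, 612.5, 89, 0, 0, 0, -1.605, 0, 612.5, 89, 0, 0, 0, -1.605, 0, 612.5, 89, 0, 0, 0, -1.605, 0, 612.5, 89, 0, 0, 0, -1.605, 0, 612.5, 89, 0, 0, 0, -1.605, 0, 612.5, 89, 0, 0, 0, -1.605, 0, 612.5, 89, 0, 0, 0, -1.605, 0, 612.5, 89, 0, 0, 0, -1.605, 0, 612.5, 89, 0, 0, 0, -1.605, 0, 612.5, 89, 0, 0, 0, -1.605, 0])

```text
time_s: 23.05
position: [442.9, 357.6, 215.2]
tcp_rot: [-0.0, -0.087, 0.996, -0.001]
ft_force: [0.5, -0.5, -0.5]
gripper_width: 1.001
grasp_force: 0.0
```

```bash
python3 t.py 446.8 356.2 66 99.9;python3 - <<'E'
from h import *
d=grab('scene')
print(d['image'].shape)
a=cv2.resize(d['image'][150:330,270:450],(600,600),interpolation=cv2.INTER_CUBIC);cv2.imwrite('pics/s5.png',a[...,::-1])
E
```

```text
t 23.05 pos [442.9 357.6 215.2] psi 99.93 F [ 0.5 -0.5 -0.5] M [ 0.03 -0.01 -0.04] w 92.1 gf 0.0 j [-0.56  0.35 -0.21  1.78  0.08  1.03  0.94]
[-3.7, -1.9, 149.2] [-0.001, -0.001, 0.001]
(384, 512, 3)
```

View pics/s5.png

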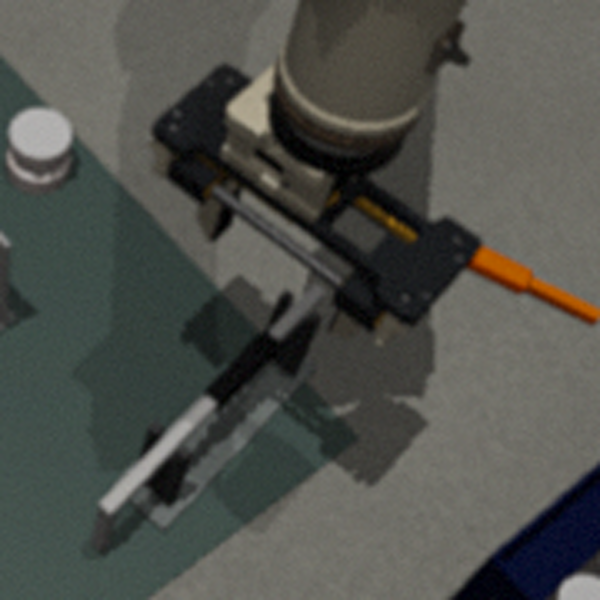

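send_rows(moves=[-3.7, -1.9, 60, 0, 0, 0, 0, -3.7, -1.9, 110, 0, 0, 0, 0, -3.7, -1.9, 140, 0, 0, 0, 0, -3.7, -1.9, 149, 0, 0, 0, 0, -3.7, -1.9, 149, 0, 0, 0, 255, -3.7, -1.9, 149, 0, 0, 0, 255, -3.7, -1.9, 149, 0, 0, 0, 255, -3.7, -1.9, 149, 0, 0, 0, 255, -3.7, -1.9, 149, 0, 0, 0, 255, -3.7, -1.9, 149, 0, 0, 0, 255, -3.7, -1.9, 149, 0, 0, 0, 255, -3.7, -1.9, 149, 0, 0, 0, 255], force=55)

```text
time_s: 24.6
position: [447.0, 357.3, 66.3]
tcp_rot: [-0.0, -0.087, 0.996, 0.0]
ft_force: [-0.7, 0.6, 0.2]
gripper_width: 0.178
grasp_force: 0.5
```

send_rows(moves=[0, 0, 0, 0, 0, 0, 255, 0, 0, 0, 0, 0, 0, 255, 0, 0, 0, 0, 0, 0, 255])

```text
time_s: 24.98
position: [447.0, 357.3, 66.4]
tcp_rot: [-0.0, -0.086, 0.996, 0.0]
ft_force: [0.2, -0.1, 0.8]
gripper_width: 0.173
grasp_force: 55.0
```

```bash
python3 t.py 446.8 356.2 66 99.9
```

```text
t 24.98 pos [447.  357.3  66.4] psi 99.92 F [ 0.2 -0.1  0.8] M [ 0.13  0.05 -0.02] w 16.0 gf 55.0 j [-0.58  0.54 -0.19  1.87  0.14  0.74  0.9 ]
[0.4, -1.1, 0.4] [0.0, -0.0, 0.0]
```

```bash
python3 t.py 475.3 176 220 92
```

```text
t 24.98 pos [447.  357.3  66.4] psi 99.92 F [ 0.2 -0.1  0.8] M [ 0.13  0.05 -0.02] w 16.0 gf 55.0 j [-0.58  0.54 -0.19  1.87  0.14  0.74  0.9 ]
[3.4, -183.5, -153.7] [0.0, -0.0, 0.138]
```

send_rows(moves=[0, 0, -20, 0, 0, 0, 255, 0, 0, -60, 0, 0, 0, 255, 0, 0, -110, 0, 0, 0, 255, 0, 0, -150, 0, 0, 0, 255, 0, 0, -154, 0, 0, 0, 255, 0, 0, -154, 0, 0, 0, 255])

```text
time_s: 25.72
position: [446.5, 356.7, 219.5]
tcp_rot: [-0.001, -0.086, 0.996, -0.0]
ft_force: [0.3, -0.8, -2.7]
gripper_width: 0.169
grasp_force: 55.0
```

```bash
python3 t.py 475.3 176 220 92
```

```text
t 25.73 pos [446.5 356.7 219.5] psi 99.92 F [ 0.3 -0.8 -2.7] M [ 0.04  0.07 -0.03] w 15.6 gf 55.0 j [-0.55  0.35 -0.22  1.76  0.08  1.04  0.95]
[2.8, -183.0, -0.3] [-0.001, -0.001, 0.138]
```

send_rows(moves=[1, -40, 0, 0, 0, 0.07, 255, 2, -90, 0, 0, 0, 0.138, 255, 3, -140, 0, 0, 0, 0.138, 255, 3, -175, 0, 0, 0, 0.138, 255, 3, -183, 0, 0, 0, 0.138, 255, 3, -183, 0, 0, 0, 0.138, 255, 3, -183, 0, 0, 0, 0.138, 255])

```text
time_s: 26.6
position: [474.9, 178.1, 219.7]
tcp_rot: [-0.001, -0.019, 1.0, 0.0]
ft_force: [0.6, 0.3, -1.2]
gripper_width: 0.171
grasp_force: 55.0
```

```bash
python3 t.py 475.3 176 136.5 92;python3 - <<'E'
from h import *
from m2 import fr
for n in('scene','top'):
    d=grab(n);P=cloud(d).reshape(-1,3);q=fr(P,np.array([475.3,176]),np.radians(2))
    k=(q[:,0]>60)&(q[:,0]<170)&(abs(q[:,1])<25)&(q[:,2]>225)&(q[:,2]<260);print(n,'bar',k.sum(),np.percentile(q[k],[2,50,98],axis=0).round(1).tolist(),cv2.minAreaRect(P[k][:,:2].astype(np.float32))[2])
    k=(q[:,0]>120)&(q[:,0]<170)&(abs(q[:,1])<25)&(q[:,2]>150)&(q[:,2]<225);print(n,'leg',k.sum(),np.percentile(q[k],[2,50,98],axis=0).round(1).tolist() if k.any() else 0)
    q=fr(P,np.array([602.6,124.1]),np.radians(2))
    for nm,m in(('ball',(abs(q[:,0]-20)<25)&(abs(q[:,1]-26)<25)&(q[:,2]>95)&(q[:,2]<120)),('guard',(abs(q[:,0]+60)<15)&(abs(q[:,1])<85)&(q[:,2]>124)&(q[:,2]<137)),('box',(abs(q[:,0]-20)<45)&(abs(q[:,1])<40)&(q[:,2]>48)&(q[:,2]<57))):
        print(n,nm,m.sum(),np.percentile(q[m],[2,50,98],axis=0).round(1).tolist() if m.any() else 0)
d=load('scene')
a=cv2.resize(d['image'][150:300,170:370],(800,600),interpolation=cv2.INTER_CUBIC);cv2.imwrite('pics/s6.png',a[...,::-1])
E
```

```text
t 26.6 pos [474.9 178.1 219.7] psi 92.15 F [ 0.6  0.3 -1.2] M [ 0.05 -0.01 -0.04] w 15.7 gf 55.0 j [-0.31  0.23 -0.11  1.92  0.03  1.    1.17]
[-0.4, -2.1, 83.2] [0.0, -0.001, 0.003]
scene bar 256 [[61.8, -1.8, 229.9], [109.7, 5.8, 241.2], [151.0, 9.2, 244.4]] 3.121304750442505
scene leg 84 [[141.7, -1.2, 167.1], [149.0, 7.7, 196.4], [151.6, 9.2, 223.5]]
scene ball 52 [[15.2, 19.5, 100.4], [23.3, 30.8, 108.4], [31.0, 36.9, 112.4]]
scene guard 96 [[-60.8, -72.0, 124.7], [-58.1, 14.5, 128.0], [-56.1, 74.2, 131.5]]
scene box 262 [[-6.9, -22.0, 48.4], [29.6, 9.1, 50.7], [50.6, 26.2, 55.4]]
top bar 51 [[107.5, -4.7, 240.3], [129.7, -1.8, 244.2], [147.4, 3.8, 248.5]] 2.78110671043396
top leg 18 [[137.1, -4.7, 177.0], [140.2, -4.2, 196.8], [148.8, 0.3, 221.1]]
top ball 34 [[8.6, 13.4, 97.9], [16.4, 23.0, 111.4], [24.1, 32.4, 116.5]]
top guard 34 [[-64.1, -72.4, 126.5], [-61.8, -45.7, 130.5], [-60.6, 26.6, 135.0]]
top box 182 [[-11.9, -27.0, 49.3], [12.2, -6.8, 53.4], [45.2, 22.1, 56.8]]
```

View pics/s6.png

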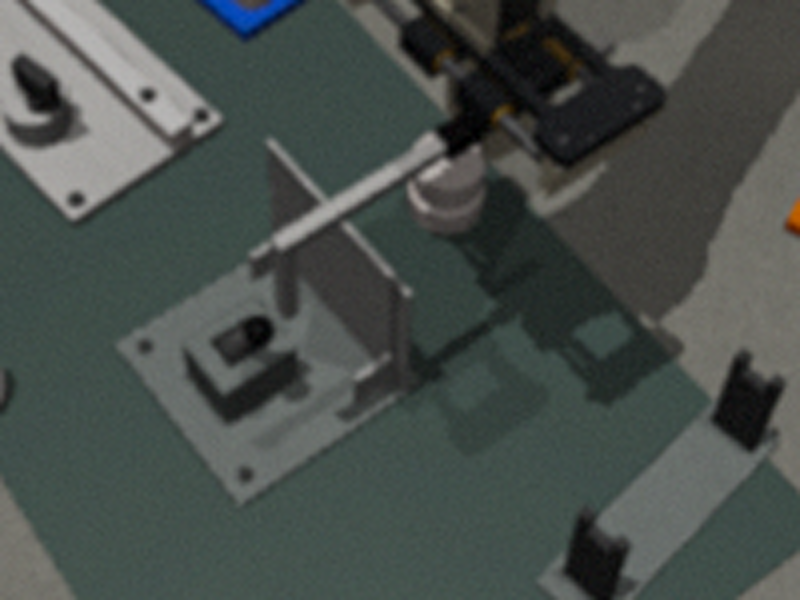

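send_rows(moves=[0, 0, 40, 0, 0, 0, 255, 0, 0, 70, 0, 0, 0, 255, 0, 0, 83, 0, 0, 0, 255, 0, -10, 83, 0, 0, 0, 255, 0, -20, 83, 0, 0, 0, 255, 0, -30, 83, 0, 0, 0, 255, 0, -38, 83, 0, 0, 0, 255, 0, -46, 83, 0, 0, 0, 255, 0, -54, 83, 0, 0, 0, 255, 0, -60, 83, 0, 0, 0, 255, 0, -64, 83, 0, 0, 0, 255, 0, -66, 83, 0, 0, 0, 255])

```text
time_s: 28.2
position: [477.7, 110.6, 137.2]
tcp_rot: [-0.0, -0.018, 1.0, 0.0]
ft_force: [0.0, 3.6, -1.2]
gripper_width: 0.168
grasp_force: 55.1
```

```bash
cat > look.py <<'E'
from h import *
from m2 import fr
for n in('scene','top'):
    d=grab(n);P=cloud(d).reshape(-1,3);q=fr(P,np.array([602.6,124.1]),np.radians(2));dk=d['image'].reshape(-1,3).max(1)<60
    for nm,m in(('dark',dk&(abs(q[:,0]-20)<25)&(abs(q[:,1])<50)&(q[:,2]>90)&(q[:,2]<122)),('leg',~dk&(abs(q[:,0]-20)<15)&(abs(q[:,1])<80)&(q[:,2]>122)&(q[:,2]<155))):
        print(n,nm,m.sum(),np.percentile(q[m],[2,50,98],axis=0).round(1).tolist() if m.any() else 0)
E
python3 look.py; python3 t.py 477.7 106.9 136.5 92
```

```text
scene dark 56 [[17.5, -31.8, 92.7], [24.6, -14.5, 108.4], [30.4, -0.4, 119.7]]
scene leg 2 [[6.5, -8.6, 150.6], [15.9, -5.7, 151.8], [25.3, -2.9, 152.9]]
top dark 4 [[19.6, -35.8, 107.4], [21.4, -31.6, 110.9], [26.3, -29.8, 116.4]]
top leg 0 0
t 28.3 pos [477.7 110.8 137.3] psi 92.04 F [ 1.   3.  -2.3] M [0.71 0.09 0.33] w 15.8 gf 55.1 j [-0.21  0.31 -0.08  2.03  0.03  0.8   1.29]
[0.2, -3.9, 0.8] [0.0, -0.0, 0.001]
```

send_rows(moves=[0, -2, 0, 0, 0, 0, 255, 0, -4, 0, 0, 0, 0, 255, 0, -5, 0, 0, 0, 0, 255, 0, -6, 0, 0, 0, 0, 255, 0, -6, 0, 0, 0, 0, 255])

```text
time_s: 28.92
position: [478.0, 106.5, 137.5]
tcp_rot: [0.0, -0.019, 1.0, 0.001]
ft_force: [-0.6, 6.6, -2.0]
gripper_width: 0.17
grasp_force: 55.8
```

```bash
python3 look.py; python3 t.py 477.7 106.9 136.5 92
```

```text
scene dark 59 [[16.6, -32.6, 92.1], [24.6, -8.3, 108.4], [30.1, -0.8, 121.2]]
scene leg 3 [[15.8, -13.6, 134.3], [23.0, -3.8, 148.1], [25.1, -3.7, 154.0]]
top dark 0 0
top leg 0 0
t 29.02 pos [478.  106.5 137.5] psi 92.2 F [-0.3  6.4 -2. ] M [1.89 0.26 0.99] w 15.6 gf 55.8 j [-0.2   0.31 -0.08  2.04  0.03  0.8   1.31]
[0.3, 0.4, 1.0] [0.002, 0.0, 0.003]
```

send_rows(moves=[0, 20, 0, 0, 0, 0, 255, 0, 50, 0, 0, 0, 0, 255, 0, 70, -5, 0, 0, 0, 255, 0, 72, -60, 0, 0, 0, 255, 0, 72, -84, 0, 0, 0, 255, 0, 72, -84, 0, 0, 0, 255, 0, 72, -84, 0, 0, 0, 255])

```text
time_s: 29.9
position: [474.9, 175.3, 220.1]
tcp_rot: [-0.001, -0.017, 1.0, -0.001]
ft_force: [0.5, 0.4, -3.0]
gripper_width: 0.166
grasp_force: 55.0
```

```bash
python3 look.py; python3 t.py 447 357.3 220 99.92;python3 - <<'E'
from h import *
d=load('scene')
a=cv2.resize(d['image'][150:300,170:370],(800,600),interpolation=cv2.INTER_CUBIC);cv2.imwrite('pics/s7.png',a[...,::-1])
E
```

```text
scene dark 45 [[13.4, -31.1, 100.7], [22.7, -21.3, 108.6], [30.0, -16.1, 113.7]]
scene leg 0 0
top dark 25 [[9.8, -36.0, 107.5], [16.2, -27.0, 112.1], [25.4, -20.2, 116.6]]
top leg 0 0
t 30.0 pos [474.6 175.6 219.6] psi 91.98 F [ 1.  -0.5 -1.5] M [-0.02  0.07 -0.03] w 15.8 gf 55.0 j [-0.31  0.23 -0.11  1.92  0.03  1.    1.17]
[21.3, 182.6, -0.5] [-0.001, -0.003, -0.139]
```

View pics/s7.png

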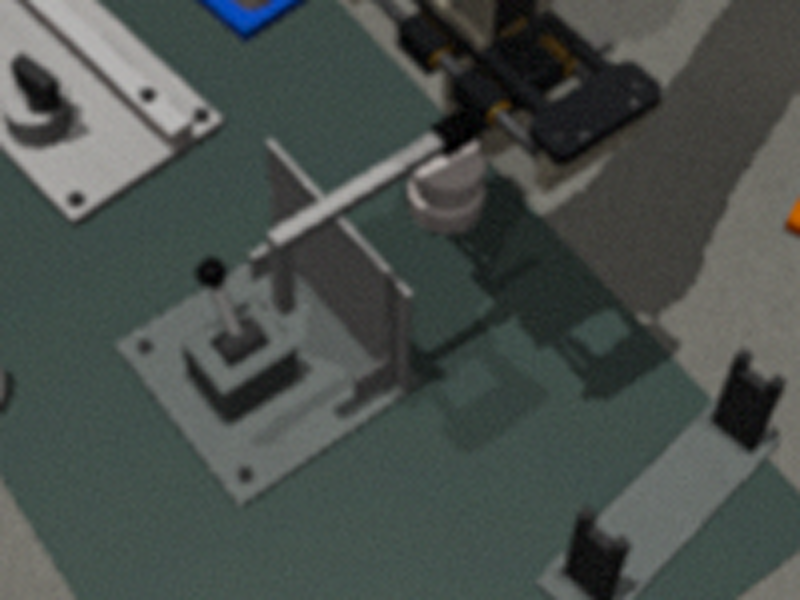

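send_rows(moves=[4, 40, 0, 0, 0, -0.03, 255, 10, 90, 0, 0, 0, -0.08, 255, 16, 140, 0, 0, 0, -0.139, 255, 21.3, 178, 0, 0, 0, -0.139, 255, 21.3, 182.6, 0, 0, 0, -0.139, 255, 21.3, 182.6, 0, 0, 0, -0.139, 255, 21.3, 182.6, 0, 0, 0, -0.139, 255, 21.3, 182.6, 80, 0, 0, -0.139, 255, 21.3, 182.6, 110, 0, 0, -0.139, 255, 21.3, 182.6, 120, 0, 0, -0.139, 255, 21.3, 182.6, 120, 0, 0, -0.139, 255])

```text
time_s: 31.38
position: [448.6, 357.7, 101.8]
tcp_rot: [-0.0, -0.086, 0.996, -0.0]
ft_force: [-0.5, 0.3, -1.0]
gripper_width: 0.17
grasp_force: 55.0
```

```bash
python3 t.py 447 357.3 66.8 99.92
```

```text
t 31.38 pos [448.6 357.7 101.8] psi 99.91 F [-0.5  0.3 -1. ] M [ 0.05  0.01 -0.04] w 15.7 gf 55.0 j [-0.56  0.49 -0.2   1.85  0.13  0.81  0.91]
[1.6, -0.1, 35.0] [-0.0, -0.0, -0.0]
```

send_rows(moves=[1.5, -0.1, 15, 0, 0, 0, 255, 1.5, -0.1, 27, 0, 0, 0, 255, 1.5, -0.1, 33, 0, 0, 0, 255, 1.5, -0.1, 35, 0, 0, 0, 255, 1.5, -0.1, 35.5, 0, 0, 0, 255, 1.5, -0.1, 35.5, 0, 0, 0, 255])

```text
time_s: 32.12
position: [446.5, 357.9, 66.3]
tcp_rot: [0.0, -0.087, 0.996, 0.0]
ft_force: [-2.7, -3.1, 2.1]
gripper_width: 0.174
grasp_force: 55.0
```

```bash
python3 t.py 447 357.3 66.4 99.92
```

```text
t 32.12 pos [446.5 357.9  66.3] psi 99.99 F [-2.7 -3.1  2.1] M [-0.33  0.47 -0.04] w 16.0 gf 55.0 j [-0.57  0.54 -0.19  1.87  0.15  0.74  0.9 ]
[-0.4, -0.7, -0.1] [0.0, 0.0, 0.001]
```

Seated; release and rise.

send_rows(moves=[0, 0, 0, 0, 0, 0, 120, 0, 0, 0, 0, 0, 0, 120, 0, 0, 0, 0, 0, 0, 120, 0, 0, 0, 0, 0, 0, 120, 0, 0, 0, 0, 0, 0, 120, 0, 0, -20, 0, 0, 0, 120, 0, 0, -60, 0, 0, 0, 120, 0, 0, -120, 0, 0, 0, 120, 0, 0, -150, 0, 0, 0, 120, 0, 0, -150, 0, 0, 0, 120, 0, 0, -150, 0, 0, 0, 120])

```text
time_s: 33.5
position: [446.0, 357.4, 215.1]
tcp_rot: [-0.0, -0.087, 0.996, -0.0]
ft_force: [0.3, 0.2, -0.0]
gripper_width: 0.531
grasp_force: 0.0
```

```bash
python3 look.py; python3 t.py; python3 m2.py | grep -E 'rod|leg|ggrip|bar|head'
python3 - <<'E'
from h import *
a=cv2.resize(load('scene')['image'],(800,600),interpolation=cv2.INTER_CUBIC);cv2.imwrite('pics/s8.png',a[...,::-1])
E
```

```text
scene dark 45 [[13.4, -32.0, 101.6], [21.9, -21.8, 108.6], [30.1, -15.5, 114.2]]
scene leg 0 0
top dark 24 [[9.9, -34.7, 108.3], [17.1, -26.9, 112.6], [25.1, -20.3, 118.0]]
top leg 0 0
t 33.6 pos [445.6 357.1 214.3] psi 99.98 F [-0.1 -0.1 -0.3] M [ 0.03  0.   -0.01] w 48.7 gf 0.0 j [-0.54  0.35 -0.22  1.77  0.09  1.03  0.95]
top head 60 rect [ 627.  -132.9] [14.1 38.7] 17.2 loc lo/hi [[24.7, 30.0, 76.4], [31.9, 48.8, 83.1], [41.2, 67.6, 87.1]]
top bar 360 rect [ 431.7 -242.4] [ 54.2 185.4] 14.3 loc lo/hi [[-18.3, -96.0, 15.7], [-2.8, 13.3, 21.2], [12.7, 80.8, 24.6]]
top ggrip 44 rect [ 439.1 -258.2] [23.1 16. ] 13.5 loc lo/hi [[-13.4, -31.9, 57.8], [-2.5, -23.2, 67.0], [9.1, -16.8, 71.4]]
top rod 111 rect [473.  361.5] [241.4  16.2] 9.5 loc lo/hi [[-91.2, -7.9, 82.1], [-31.8, -3.4, 89.9], [145.7, 6.5, 92.0]]
top rodgrip 119 rect [469.9 365.8] [237.   28.3] 11.9 loc lo/hi [[-90.6, -10.4, 92.2], [-25.0, -1.1, 94.4], [136.6, 13.7, 99.6]]
top leg 28 rect [586.  377.6] [ 7.2 13.5] 62.1 loc lo/hi [[136.9, -7.2, 17.2], [138.5, -5.8, 43.6], [146.9, 1.9, 75.9]]
scene head 63 rect [ 629.4 -130.3] [14.9 39.7] 16.4 loc lo/hi [[28.0, 31.6, 75.6], [35.2, 51.9, 79.1], [43.1, 70.6, 82.7]]
scene bar 278 rect [ 438.6 -226.4] [ 33.1 158.2] 7.2 loc lo/hi [[-13.8, -71.1, 15.2], [2.6, 19.6, 18.6], [16.1, 81.5, 23.7]]
scene ggrip 43 rect [ 443.1 -257.4] [21.9 17.8] 18.3 loc lo/hi [[-9.4, -33.5, 55.2], [2.5, -21.6, 62.0], [12.7, -16.6, 67.0]]
scene rod 313 rect [484.  364.5] [226.9  17.7] 9.8 loc lo/hi [[-67.1, -7.6, 80.7], [77.2, 1.8, 89.5], [149.4, 8.3, 91.9]]
scene rodgrip 218 rect [485.7 364. ] [218.6  29.9] 9.4 loc lo/hi [[-66.0, -12.3, 92.2], [7.9, 0.7, 94.8], [130.8, 11.6, 98.3]]
scene leg 59 rect [592.4 387.2] [ 8.9 14. ] 54.3 loc lo/hi [[140.8, -3.8, 17.2], [149.6, 3.7, 49.7], [150.8, 6.6, 76.4]]
```

View pics/s8.png

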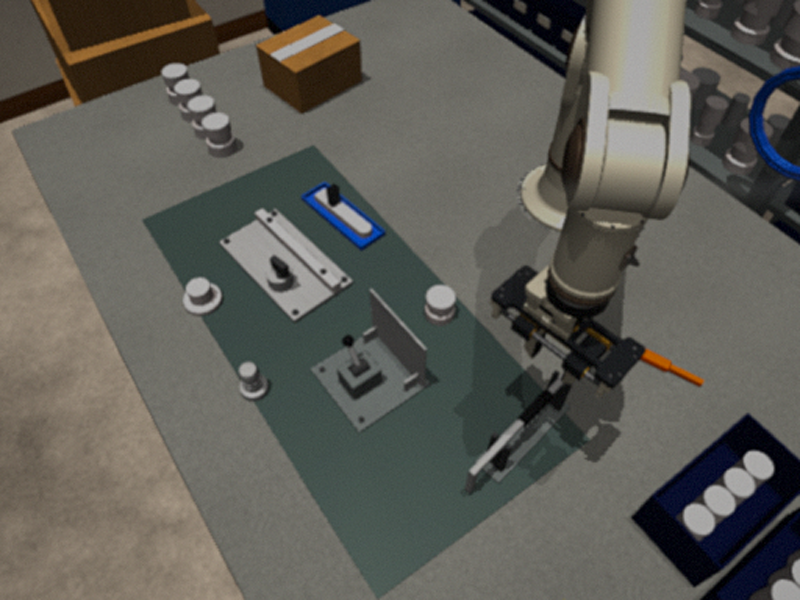

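```bash
python3 -c "
from rig import arm
print(arm.finish_job())"
```

```text
the job is handed in; nothing more can be done
None
```

I finished every step in order and handed the job in at about 34 s: the roller is set with about 1.6 mm of play by feel, the gauge nose slid well past it unforced, the gauge is back flat in its tray, the toggle is fully flipped using only the rod, the rod is back in its cradle, and the loose fittings were not touched.

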